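# Pin the tail-lamp housing into its assembly fixture

## Robot

A 6-joint arm with a two-finger parallel gripper is mounted at the origin on the work surface. World frame = base frame: x ahead of the robot, y to its left, z up, the work surface at z = 0. Lengths are in m, angles in degrees, forces in N, time in s.
With the tool pointing down it reaches from about 0.325 to 0.775 m from the base axis. Payload 5.5 kg.
Tool frame: the origin (TCP) lies at the very end of the fingers, on their centre line; the grasp point (between the pads) lies 19 mm behind it; z points along the fingers, y is the line along which they close (so a half turn about z gives the same grasp; the last joint's range is limited). The gripper opens to 88 mm and grips with 3 to 60 N. Pads are 20 mm wide; open, the fingers measure 115 mm over their backs; the gripper's body (75 mm by 178 mm) begins 61 mm behind the grasp point.
Start: joints at [-79.853, 5.22, 70.514, -0, 104.267, -3.249], TCP at [0.139, -0.584, 0.201] pointing down, gripper open.
Joint ranges: [-164.24, 164.24], [-49.07, 125.15], [9.68, 141.18], [-86.29, 266.29], [3.28, 154.24], [-151.56, 151.56]. Speed limits (degrees/s): [147.25, 147.25, 172.46, 180, 180, 180].

## Interface

Orientations are given as a 3x3 rotation matrix whose columns are the frame's x, y, z axes.
In Python, from rig import ctrl gives the robot as it stands.
- The arm moves only by the tool send_rows, never from a script. Its argument "steps" is text: rows parted by semicolons, each of 4 numbers parted by spaces: the shift along the tool's x, y, z in units of 200 mm (1.0 is 200 mm), then the turn about the tool's z in units of 90 degrees (1.0 is 90 degrees). A call has 1 to 12 rows; each row is the pose to reach, as a shift and turn from the pose commanded when the call began, along the tool's axes at that moment; what a row does not reach only later rows make up. A row lasts 1/10 s, in which the tool goes at most 50 mm and 8.59 degrees, less where a joint would pass 70% of its speed; a pose out of reach is approached as far as the arm can. A call with a number of a shift or a turn outside -1 to 1 is refused whole. A call with a gripper value outside its range is refused whole. "claw" is the closure, from -1 (fully open) to 1 (shut), set as the call begins (left out, the last holds). The fingers move at their own pace and stop on an object; the grip force is fixed at half the most. Time passes only in rows, so rows that repeat a pose let the fingers close. It gives the time, the measured TCP pose, the force, the opening and the grip force at its end, in the units of the state.
- ctrl.get_obs(): the state, without advancing time (a new reading comes with each control period).
- ctrl.get_image(name): name is "scene" or "top"; returns a dict with "color" (384x512x3 uint8, blue, green, red), "fov_y" (degrees; the focal length in pixels is half the picture's height over the tangent of half this angle, whatever the lens; pixels are square), "cx", "cy" (the principal point, pixels), "world_from_camera" (4x4, takes a point from camera to world coordinates). Camera axes: x right, y up, looking along -z (the intrinsics and any distortion apply to the point x, -y, -z); pixel columns grow to the right and rows downward; lengths in m; the calibration is good to about 2 mm. A picture is of the moment at which its call begins. There is no depth.
- ctrl.job_done(): hands the job in; it is judged then, once.
The state is a dict: "clock": time; "q": joint angles; "qd": joint speeds; "tau": joint torques, N m; "tcp_pos": TCP position; "orientation": TCP orientation; "force": force on the tool from outside, world axes, zero at the start; "wrist_torque": the same for the moment, N m; "finger_gap": finger opening in m; "finger_force": force on a finger pad.
Only numpy, scipy, OpenCV 4.12 (cv2) and the standard library are available. Lean on these libraries where they do the work, as an engineer would, in place of code of your own. Each camera call takes 0.05 s, during which the arm holds its last target. There are 200 camera calls.

## Task

Lock the tail-lamp housing into its fixture: take the T-handled pin out of the metal parking block and, holding it all the way in rather than dropping it, push its shank down through the empty hole in the lamp's ear and into the bush below until its collar sits on the ear, then let go. The lamp must stay seated in the fixture; leave the other pins, including the T-pin already fitted at the lamp's other end, and the things lying about where they are.

Things in the scene. Friction and masses are not known exactly. Their poses are not given: they have to be found in the camera images.
- t_pin: Steel pin to move, upright in one of the block's holes, collar on the block's top. Height 92 mm: shank 14 mm diameter, 52 mm long (lowest 7 mm tapers to 9 mm), collar 30 mm diameter and 6 mm thick, neck 10 mm, then a black flat-sided T-bar handle 60 x 16 x 24 mm (x, y, z). Origin at the shank's tip, z up along the pin, x along the bar. About 0.15 kg.
- t_pin_grip (a point): Middle of the T-handle bar, 80 mm above the pin's tip, axes as the pin; the bar reaches 12 mm above and below, and is 16 mm wide across y.
- t_pin_collar (a point): Centre of the underside of the pin's collar, 52 mm above the tip.
- block: Fixed metal parking block 250 x 60 x 60 mm (x, y, z), origin at the centre of its underside. Three vertical through holes of 16 mm diameter at x = -80, 0, +80 mm along its length.
- fixture: Fixed steel plate 160 x 330 x 15 mm (x, y, z), origin at the centre of its underside. Two steel posts 50 x 50 mm, 65 mm high above the table, at y = -120 and +120 mm with vertical bush holes 17 mm wide, 50 mm deep; the lamp's ears lie on the posts. White locating blocks 55 mm high beside the lamp.
- bush (a point): Mouth centre of the bush hole in the post at the fixture's -y end, at the post's top, 65 mm above the table, directly under the empty ear hole; z up.
- lamp: Loose grey tail-lamp housing with a red lens underneath, lying in the fixture: body 112 x 186 x 39 mm, plus a flat ear 50 x 50 x 6 mm at each end (y = -120 and +120 mm, ear top 41 mm above the origin). Origin at the centre of its underside, 30 mm above the table. It rises at most 2 mm above the ear tops. 0.6 kg, play about 2 mm.
- open_hole (a point): Centre of the empty 18 mm hole in the lamp's -y ear, on the ear's top face, 71 mm above the table; z up. The seated pin's collar rests here.
- set_pin: Identical T-pin already fitted through the lamp's +y ear (its top about 111 mm above the table); origin at its tip. Leave it.
- knob_pin: Parked pin with a round knob 30 mm wide, top 94 mm above its tip; same shank and collar; origin at its tip. Leave it.
- hex_pin: Parked pin with a hexagonal head 32 mm wide, top 80 mm above its tip; same shank and collar; origin at its tip. Leave it.
- screwdriver: Screwdriver, 200 mm long, lying on the table at the far side. Leave it.
- torque_driver: Black and steel torque driver, 210 mm long, 34 mm thick, lying at the far side. Leave it.
- lock_ring: Steel ring, 70 mm outside diameter, 12 mm high, lying on the table. Leave it.
- spray: White bottle, 54 mm diameter, 150 mm high, standing on the left. Leave it.
- bulb_carrier: Grey bulb carrier plate 90 x 50 x 28 mm lying on the left. Leave it.
There are look-alikes about, which are no part of the job. What is shaped like the t_pin but pink is not meant.

How it is judged:
By the outcome, as a careful person would: the job done as asked, in the order asked, and still so for the second after the job is handed in, with the robot touching nothing.
It also fails if it takes over 42 s, if anything falls off the work surface, if the arm or the gripper's body presses on something with over 40 N, if the wrist force passes 120 N, or if a joint passes its speed limit or range.

## Working session

There is one attempt and no reset: what is moved stays moved. The work goes in short steps, Python scripts to look and compute and a tool call to move; the robot and the scene stay as the last step left them, time stands still between calls to the robot, and variables do not carry over. Pictures are saved under pics/ and viewed, at most 10 in all, crops included, and the job is handed in when it is done.

Besides the shell and the picture viewer there is one more tool, called after "Call:" as a command line: name --argument value ..., lists and objects as JSON in quotes. send_rows: Moves the arm, as the interface text tells. Shifts and turns lie within -1 to 1; 1 stands for 200 mm of shift or 90 degrees of turn. Its arguments: {"type":"object","properties":{"steps":{"type":"string"},"claw":{"type":"number"}},"required":["steps"]}

```bash
mkdir -p pics
cat > h.py <<'E'
import numpy as np, cv2
from rig import ctrl
def grab(n,tag):
    d=ctrl.get_image(n); cv2.imwrite(f'pics/{tag}.png',d['color']); return d
def cam(d):
    h=d['color'].shape[0]; return h/2/np.tan(np.radians(d['fov_y'])/2), np.array(d['world_from_camera'])
def ray(d,u,v):
    f,T=cam(d); r=T[:3,:3]@np.array([(u-d['cx'])/f,-(v-d['cy'])/f,-1]); return T[:3,3],r/np.linalg.norm(r)
def plane(d,u,v,z):
    o,r=ray(d,u,v); return o+r*(z-o[2])/r[2]
def tri(d1,p1,d2,p2):
    o1,r1=ray(d1,*p1); o2,r2=ray(d2,*p2)
    t=np.linalg.lstsq(np.c_[r1,-r2],o2-o1,rcond=None)[0]
    a=o1+r1*t[0]; b=o2+r2*t[1]; return (a+b)/2,np.linalg.norm(a-b)
def proj(d,P):
    f,T=cam(d); c=T[:3,:3].T@(np.array(P)-T[:3,3]); return d['cx']+f*c[0]/-c[2], d['cy']-f*c[1]/-c[2]
E
python3 - <<'E'
from h import *
for n in('scene','top'):
    d=grab(n,n+'0'); print({k:v for k,v in d.items() if k!='color'})
print(ctrl.get_obs())
a=[cv2.imread(f'pics/{n}0.png') for n in('scene','top')]
for n,i in zip(('scene','top'),a): cv2.imwrite(f'pics/{n}0b.png',cv2.resize(i,(800,600),interpolation=cv2.INTER_CUBIC))
E
```

```text
{'fov_y': 50.80935913232814, 'cx': 254.376984340289, 'cy': 192.4630435212817, 'world_from_camera': array([[-0.7589021 , -0.47976038,  0.44033804,  1.11815191],
       [ 0.65111195, -0.57043895,  0.50065222,  0.65085423],
       [ 0.01099287,  0.66665537,  0.74528503,  1.02548209],
       [ 0.        ,  0.        ,  0.        ,  1.        ]])}
{'fov_y': 44.96746964356055, 'cx': 263.28518036449714, 'cy': 195.46357221753652, 'world_from_camera': array([[-0.0076382 ,  0.99667783, -0.08108609,  0.42081945],
       [-0.99994248, -0.00700222,  0.00812477,  0.00346887],
       [ 0.00753   ,  0.08114349,  0.99667399,  1.41379299],
       [ 0.        ,  0.        ,  0.        ,  1.        ]])}
{'clock': 0.1, 'q': array([-7.98513345e+01,  5.26036005e+00,  7.05735584e+01,  1.94540658e-03,
        1.04267320e+02, -3.24754559e+00]), 'qd': array([ 0.02259229, -0.08452212, -0.12251275,  0.03402904, -0.12639632,
       -0.06806858]), 'tau': array([ 1.74189187e-03, -4.47856379e+01, -4.07572138e+01,  6.99521089e-02,
        2.83962081e-02, -1.21996391e-04]), 'tcp_pos': array([ 0.13897895, -0.58337441,  0.19961764]), 'orientation': array([[ 9.72789288e-01,  2.31691440e-01, -2.78950176e-04],
       [ 2.31691570e-01, -9.72787732e-01,  1.74510312e-03],
       [ 1.32966145e-04, -1.76224802e-03, -9.99998438e-01]]), 'force': array([-0.38896711, -0.33873681, -0.19120418]), 'wrist_torque': array([0.0207064 , 0.03981621, 0.01095527]), 'finger_force': 0.0, 'finger_gap': 0.08767350841898944}
```

View pics/scene0b.png

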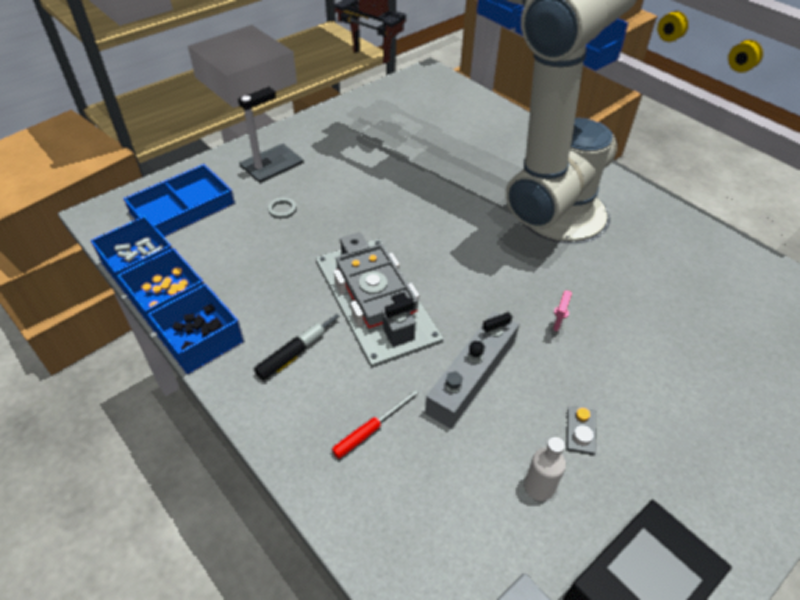

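View pics/top0b.png

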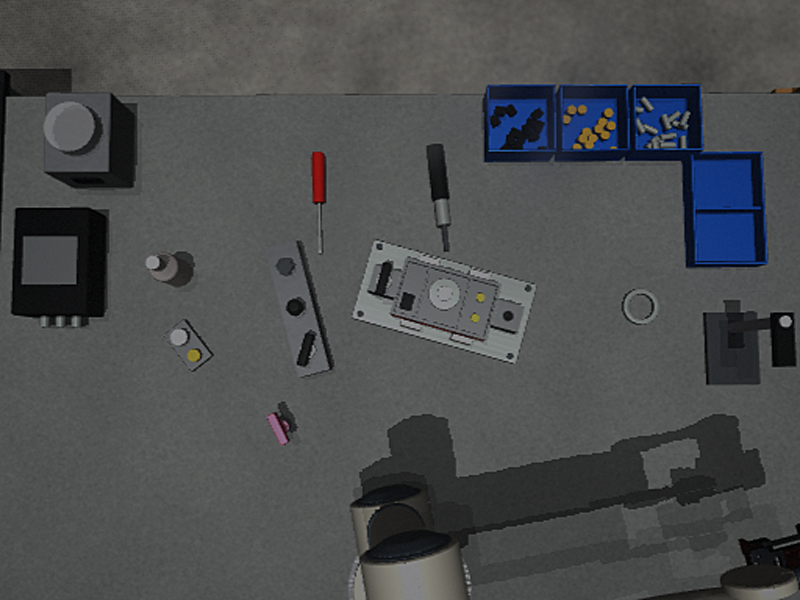

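The scene view (800×600) shows three T-shapes: a black T-bar on the block's end at scene (498,322) / top (306,348), a fitted one on the lamp at scene (400,305) / top (384,278), and a pink one at scene (564,305) / top (278,427). The one on the block is the one meant, because it is black and parked beside the knob and hex pins. The empty ear hole is at scene (354,242) / top (508,316). I'll confirm both in an enlarged crop.

Run:
```python
from h import *
s=cv2.imread('pics/scene0.png'); t=cv2.imread('pics/top0.png')
def c(i,u,v,w=25,h=18.75):
    u0=int(u-w);v0=int(v-h); print(u0,v0); return cv2.resize(i[v0:v0+37,u0:u0+50],(400,296),interpolation=cv2.INTER_CUBIC)
A=np.vstack([np.hstack([c(s,318,208),c(t,196,222)]),np.hstack([c(s,227,157),c(t,325,202)])])
A=np.clip(A*1.4,0,255).astype('uint8'); cv2.imwrite('pics/crop1.png',A)
```

```text
293 189
171 203
202 138
300 183
```

View pics/crop1.png

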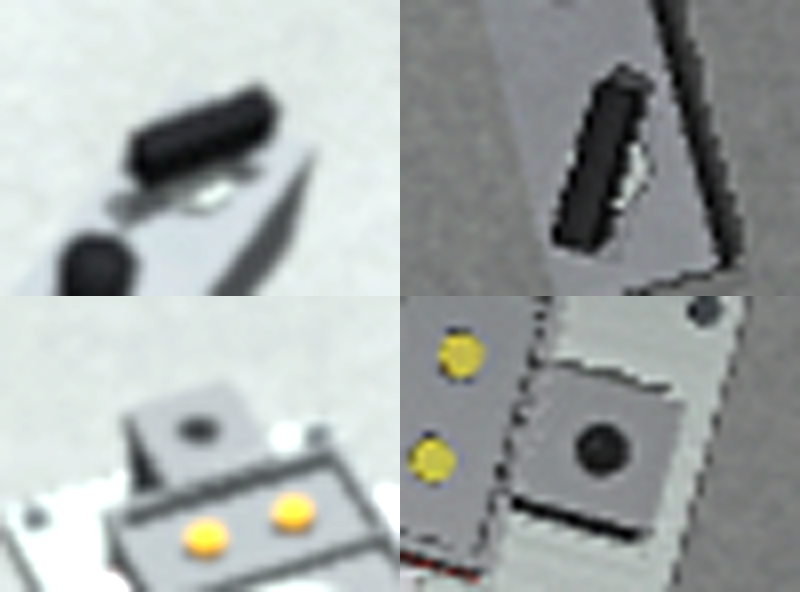

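The crop confirms it: the upright black T-bar sits on the block's end, at scene px ≈(318,206) and top px ≈(196,222). The lamp's near-edge ear hole is open and dark, at scene ≈(226.5,154.5) and top ≈(325,202).

```bash
cat >> h.py <<'E'
def blob(im,u,v,w,lo,hi):
    """soft dark-blob centroid, component nearest (u,v)"""
    g=cv2.resize(im.max(2).astype(np.float32)[v-w:v+w+1,u-w:u+w+1],None,fx=8,fy=8,interpolation=cv2.INTER_CUBIC)
    n,l,s,c=cv2.connectedComponentsWithStats((g<(lo+hi)/2).astype('uint8'))
    k=1+np.argmin(np.hypot(*(c[1:]-8*w-4).T)+(s[1:,4]<400)*1e3)
    y,x=np.nonzero(l==k); ct=np.c_[x,y].astype(np.float32)
    p=(c[k]+.5)/8-.5+[u-w,v-w]
    r=cv2.minAreaRect(ct); b=(cv2.boxPoints(r)+.5)/8-.5+[u-w,v-w]
    return p,b,s[k,4]/64
E
python3 - <<'E'
from h import *
s=ctrl.get_image('scene'); t=ctrl.get_image('top')
def prof(d,u,v): print(d['color'].max(2)[v,u-9:u+10])
prof(s,226,154);prof(t,325,202);prof(s,318,206);prof(t,196,222)
R={}
for n,a,b,w in(('bar',(318,206),(196,222),13),('set',(256,195),(246,178),13),('hole',(226,154),(325,202),6),('knob',(304,223),(189,196),7)):
    for hs,ht in ((150,80),(130,70)) if n!='hole' else ((190,100),(160,85)):
        p,b1,a1=blob(s['color'],*a,w,30,hs); q,b2,a2=blob(t['color'],*b,w,15,ht)
        X,e=tri(s,p,t,q); print(n,p.round(2),a1,q.round(2),a2,'X',X.round(4),'gap',round(e,4))
        R[n]=X
    if n in('bar','set'):
        for d,bb in((s,b1),(t,b2)):
            P=np.array([plane(d,*x,X[2]) for x in bb]); 
            E=[P[1]-P[0],P[2]-P[1]]; L=max(E,key=np.linalg.norm); print('  yaw',np.degrees(np.arctan2(L[1],L[0]))%180,[round(np.linalg.norm(x),4) for x in E])
print('hole at z=.071', plane(s,*blob(s['color'],226,154,6,30,190)[0],.071),plane(t,*blob(t['color'],325,202,6,15,100)[0],.071))
print('bar z=.088', plane(s,*blob(s['color'],318,206,13,30,150)[0],.088),plane(t,*blob(t['color'],196,222,13,15,80)[0],.088))
E
```

```text
[125 100 135 149 149 149 137 100  62  49  51  73 114 145 151 151 153 156
 166]
[114 102 103 103 106  97  30  26  29  24  23  23  63 109 100 100  98 100
 118]
[ 81  33  34  38  38  36  35  31  26  24  16  15  14  10  12  15  35  80
 131]
[101 102 101 102 112 123  10  25  25  32  31   6  54 135  92  96 106 103
 106]
bar [317.1  207.23] 177.390625 [195.49 223.11] 142.65625 X [0.4522 0.1862 0.0811] gap 0.0033
bar [317.18 207.06] 163.546875 [195.44 223.27] 136.75 X [0.4518 0.1862 0.0816] gap 0.0035
  yaw 164.93612220100144 [np.float64(0.0734), np.float64(0.0382)]
  yaw 165.65641475944707 [np.float64(0.0633), np.float64(0.0215)]
set [254.08 196.62] 315.21875 [244.94 179.38] 144.78125 X [0.5776 0.0417 0.0956] gap 0.0087
set [254.09 197.41] 273.921875 [244.94 179.35] 139.78125 X [0.578  0.042  0.0923] gap 0.0083
  yaw 175.62797340561647 [np.float64(0.0946), np.float64(0.064)]
  yaw 162.4821843055954 [np.float64(0.0645), np.float64(0.0492)]
hole [226.38 154.33] 14.484375 [324.75 201.76] 32.40625 X [ 0.5115 -0.1869  0.0697] gap 0.0026
hole [226.37 154.34] 10.765625 [324.74 201.75] 30.21875 X [ 0.5115 -0.1869  0.0697] gap 0.0026
knob [303.93 224.33] 107.53125 [188.67 196.08] 97.859375 X [0.5299 0.2063 0.0814] gap 0.0027
knob [304.27 223.83] 92.78125 [188.58 196.16] 93.359375 X [0.5293 0.2065 0.0835] gap 0.0022
hole at z=.071 [ 0.51313355 -0.18679218  0.071     ] [ 0.51045651 -0.18582655  0.071     ]
bar z=.088 [0.45826242 0.18843252 0.088     ] [0.45096524 0.18651808 0.088     ]
```

Call:
send_rows --steps "0.8 -0.85 -0.1 0;0.8 -0.85 -0.1 0;0.8 -0.85 -0.1 0;0.8 -0.85 -0.1 0;0.8 -0.85 -0.1 0" --claw -1

```text
clock: 0.7
tcp_pos: [0.2563, -0.3789, 0.2211]
orientation: [[0.973, 0.233, 0.001], [0.233, -0.973, -0.0], [0.001, 0.001, -1.0]]
force: [1.0, -0.4, 0.7]
finger_gap: 0.0876
finger_force: 0.0
```

Call:
send_rows --steps "0.65 -0.85 0 0;0.65 -0.85 0 0;0.65 -0.85 0 0;0.65 -0.85 0 0;0.65 -0.85 0 0"

```text
clock: 1.2
tcp_pos: [0.3435, -0.1821, 0.221]
orientation: [[0.972, 0.236, 0.002], [0.236, -0.972, 0.001], [0.002, -0.0, -1.0]]
force: [0.2, -1.3, -0.2]
finger_gap: 0.0878
finger_force: 0.0
```

Call:
send_rows --steps "0.55 -0.85 0 0;0.55 -0.85 0 0;0.55 -0.85 0 0;0.55 -0.85 0 0;0.55 -0.85 0 0"

```text
clock: 1.7
tcp_pos: [0.4105, 0.0102, 0.2202]
orientation: [[0.971, 0.24, -0.001], [0.24, -0.971, 0.002], [-0.0, -0.002, -1.0]]
force: [-0.3, -0.5, -0.2]
finger_gap: 0.0875
finger_force: 0.0
```

Call:
send_rows --steps "0.42 -0.83 0 0.31;0.42 -0.83 0 0.31;0.42 -0.83 0 0.31;0.42 -0.83 0 0.31;0.42 -0.83 0 0.31;0.42 -0.83 0 0.31;0.42 -0.83 0 0.31"

```text
clock: 2.4
tcp_pos: [0.4532, 0.1847, 0.2206]
orientation: [[0.968, -0.25, -0.0], [-0.25, -0.968, -0.001], [0.0, 0.001, -1.0]]
force: [-0.3, 0.7, 0.2]
finger_gap: 0.0877
finger_force: 0.0
```

```bash
cat >> h.py <<'E'
def togo(x,y,z,psi):
    o=ctrl.get_obs(); R=np.array(o['orientation']); p=np.array(o['tcp_pos'])
    yaw=np.degrees(np.arctan2(R[1,0],R[0,0]))
    print('t',round(o['clock'],2),'tcp',p.round(4),'yaw',yaw.round(2),'tilt',np.degrees(np.arccos(-R[2,2])).round(2),'F',np.array(o['force']).round(1),'gap',round(o['finger_gap'],4),'q6',np.array(o['q'])[5].round(0))
    print('units',(R.T@(np.array([x,y,z])-p)/.2).round(4),'turn',round(-(psi-yaw)/90,4))
E
python3 - <<'E'
from h import *
togo(.453,.187,.19,-14.5)
s=grab('scene','s1'); t=grab('top','t1')
c=np.hstack([cv2.resize(s['color'][170:260,260:360],(400,360)),cv2.resize(t['color'][160:250,150:250],(400,360))])
cv2.imwrite('pics/c2.png',np.clip(c*1.3,0,255).astype('uint8'))
E
```

```text
t 2.4 tcp [0.4532 0.1847 0.2206] yaw -14.49 tilt 0.05 F [-0.3  0.7  0.2] gap 0.0877 q6 123.0
units [-0.004  -0.0109  0.1532] turn 0.0001
```

View pics/c2.png

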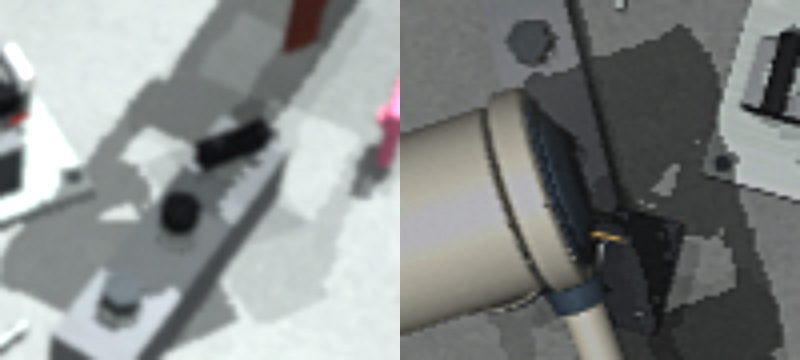

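The fresh crops show the bar still in place, at scene px ≈(318.2,205.8) with its shadow gone. The arm covers it in the top view. I'll re-triangulate with this cleaner centre.

Run:
```python
from h import *
s=ctrl.get_image('scene'); t=ctrl.get_image('top'); 
for hs in (90,70):
    p,b,a=blob(s['color'],318,206,12,20,hs); print(p.round(2),a)
for q in((195.5,223.1),(196.,222.7)):
    print(tri(s,p,t,q), plane(s,*p,.088),plane(t,*q,.088))
togo(.453,.187,.072,-14.5)
```

```text
[317.81 205.83] 140.34375
[317.81 205.83] 127.15625
(array([0.45147678, 0.18606682, 0.08716109]), np.float64(0.001398263838516309)) [0.45257223 0.18598709 0.088     ] [0.4510035  0.18648624 0.088     ]
(array([0.45202258, 0.18535722, 0.08702141]), np.float64(0.00040700687116539504)) [0.45257223 0.18598709 0.088     ] [0.45213146 0.18506724 0.088     ]
t 2.6 tcp [0.4534 0.1846 0.2211] yaw -14.61 tilt 0.04 F [ 0.5 -0.7 -0.3] gap 0.0881 q6 123.0
units [-0.0053 -0.0108  0.7453] turn -0.0012
```

Call:
send_rows --steps "-0.008 -0.004 0.15 0;-0.008 -0.004 0.3 0;-0.008 -0.004 0.45 0;-0.008 -0.004 0.57 0;-0.008 -0.004 0.66 0;-0.008 -0.004 0.71 0;-0.008 -0.004 0.74 0;-0.008 -0.004 0.74 0;-0.008 -0.004 0.74 0"

```text
clock: 3.5
tcp_pos: [0.4524, 0.1872, 0.0738]
orientation: [[0.968, -0.251, 0.002], [-0.251, -0.968, 0.001], [0.001, -0.001, -1.0]]
force: [-0.3, -0.1, -0.0]
finger_gap: 0.0876
finger_force: 0.0
```

Call:
send_rows --steps "0 0 0 0;0 0 0 0;0 0 0 0;0 0 0 0;0 0 0 0;0 0 0 0;0 0 0 0;0 0 0 0;0 0 0 0;0 0 0 0" --claw 1

```text
clock: 4.5
tcp_pos: [0.4519, 0.1872, 0.0726]
orientation: [[0.968, -0.25, -0.0], [-0.25, -0.968, -0.0], [0.0, 0.0, -1.0]]
force: [-0.4, -0.5, -0.0]
finger_gap: 0.0156
finger_force: 30.0
```

Call:
send_rows --steps "0 0 -0.05 0;0 0 -0.15 0;0 0 -0.28 0;0 0 -0.42 0;0 0 -0.55 0;0 0 -0.65 0;0 0 -0.65 0"

```text
clock: 5.2
tcp_pos: [0.4531, 0.1876, 0.2067]
orientation: [[0.968, -0.25, 0.006], [-0.25, -0.968, 0.002], [0.005, -0.003, -1.0]]
force: [0.6, 0.3, -1.6]
finger_gap: 0.0156
finger_force: 30.0
```

Run:
```python
from h import *
togo(.5115,-.187,.20,-14.5)
```

```text
t 5.2 tcp [0.4531 0.1876 0.2067] yaw -14.5 tilt 0.36 F [ 0.6  0.3 -1.6] gap 0.0156 q6 123.0
units [0.7518 1.7405 0.0313] turn -0.0
```

Call:
send_rows --steps "0.08 0.18 0 0;0.18 0.42 0 0;0.28 0.65 0 0;0.36 0.83 0 0;0.37 0.87 0 0;0.37 0.87 0 0"

```text
clock: 5.8
tcp_pos: [0.4795, -0.0008, 0.2015]
orientation: [[0.967, -0.253, -0.002], [-0.253, -0.967, 0.0], [-0.002, 0.0, -1.0]]
force: [0.3, 0.7, -1.2]
finger_gap: 0.0156
finger_force: 30.0
```

Call:
send_rows --steps "0.08 0.18 0 0;0.18 0.42 0 0;0.28 0.65 0 0;0.36 0.83 0 0;0.38 0.87 0.02 0;0.38 0.87 0.02 0;0.38 0.87 0.02 0;0.38 0.87 0.02 0"

```text
clock: 6.6
tcp_pos: [0.5102, -0.1852, 0.199]
orientation: [[0.969, -0.248, 0.0], [-0.248, -0.969, 0.0], [0.0, -0.001, -1.0]]
force: [0.3, 0.1, -1.1]
finger_gap: 0.0156
finger_force: 30.0
```

Run:
```python
from h import *
togo(.5115,-.187,.20,-14.5)
s=grab('scene','s2'); t=grab('top','t2')
o=ctrl.get_obs()['tcp_pos']
for n,z in(('grip',.0195),('collar',-.0126),('tip',-.0646)):
    print(n,[np.round(proj(d,o+[0,0,z]),1) for d in(s,t)])
c=np.hstack([cv2.resize(s['color'][80:180,180:280],(400,400),interpolation=cv2.INTER_CUBIC),cv2.resize(t['color'][150:250,275:375],(400,400),interpolation=cv2.INTER_CUBIC)])
cv2.imwrite('pics/c3.png',np.clip(c*1.3,0,255).astype('uint8'))
```

```text
t 6.6 tcp [ 0.5102 -0.1852  0.199 ] yaw -14.36 tilt 0.04 F [ 0.3  0.1 -1.1] gap 0.0156 q6 81.0
units [ 0.0086  0.0072 -0.0052] turn 0.0016
grip [array([225.4, 120. ]), array([332.7, 198. ])]
collar [array([225.9, 127.9]), array([330.8, 198.9])]
tip [array([226.5, 140.1]), array([327.9, 200.3])]
```

View pics/c3.png

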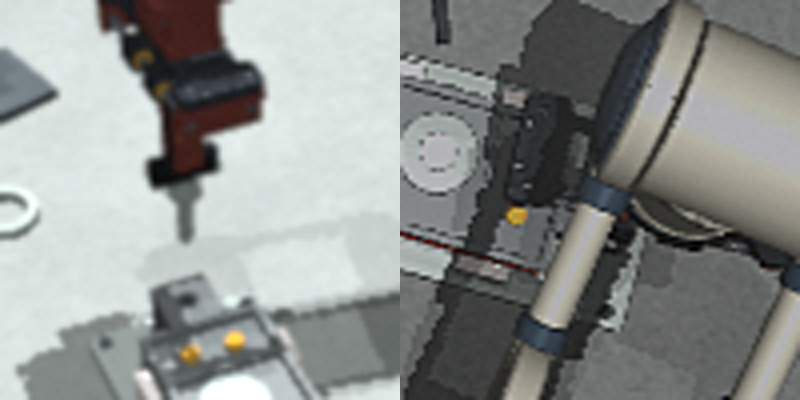

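In the scene crop the pin hangs straight, with its collar at ≈(226.5,126.5) and its tip at ≈(226,140), as predicted. The hole is at ≈(226.7,154.7). The arm hides the ear in the top view. I'll lower until the tip is just above the ear and compare there.

Call:
send_rows --steps "0.005 0.003 0.07 0;0.005 0.003 0.15 0;0.005 0.003 0.22 0;0.005 0.003 0.26 0;0.005 0.003 0.28 0;0.005 0.003 0.28 0;0.005 0.003 0.28 0"

```text
clock: 7.4
tcp_pos: [0.5109, -0.1882, 0.1431]
orientation: [[0.968, -0.251, 0.001], [-0.251, -0.968, -0.0], [0.001, 0.0, -1.0]]
force: [-0.6, 0.3, -1.9]
finger_gap: 0.0154
finger_force: 30.0
```

Run:
```python
from h import *
togo(.511,-.186,.1426,-14.5)
s=grab('scene','s3')
o=ctrl.get_obs()['tcp_pos']
for n,z in(('grip',.0195),('collar',-.0126),('tip',-.0646)):
    print(n,np.round(proj(s,o+[0,0,z]),1))
print('under tip on ear',np.round(proj(s,[o[0],o[1],.071]),2),'hole seen 226.38 154.33')
c=cv2.resize(s['color'][120:170,200:255],(792,720),interpolation=cv2.INTER_CUBIC)[:600]
cv2.imwrite('pics/c4.png',np.clip(c*1.3,0,255).astype('uint8'))
```

```text
t 7.4 tcp [ 0.5109 -0.1882  0.1431] yaw -14.51 tilt 0.04 F [-0.6  0.3 -1.9] gap 0.0154 q6 81.0
units [-0.0026 -0.0109  0.0027] turn -0.0002
grip [225.5 133.2]
collar [225.9 140.7]
tip [226.5 152.2]
under tip on ear [226.59 153.85] hole seen 226.38 154.33
```

View pics/c4.png

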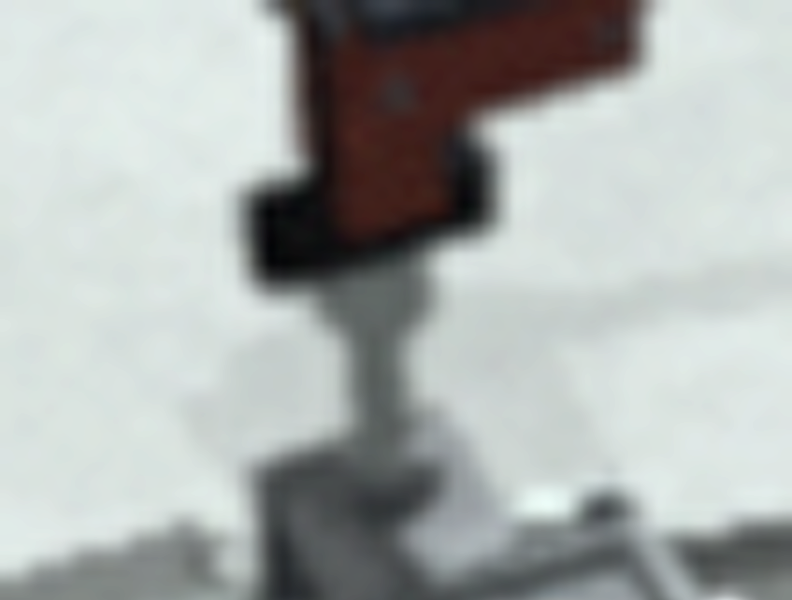

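The tip hangs at scene ≈(226,152), practically over the hole at (226.4,154.3). A small correction, then a slow descent while I watch the force.

Call:
send_rows --steps "-0.003 -0.01 0 0;-0.003 -0.01 0 0;-0.003 -0.01 0.02 0;-0.003 -0.01 0.04 0;-0.003 -0.01 0.055 0;-0.003 -0.01 0.07 0;-0.003 -0.01 0.07 0;-0.003 -0.01 0.07 0"

```text
clock: 8.25
tcp_pos: [0.5106, -0.186, 0.1285]
orientation: [[0.968, -0.251, -0.0], [-0.251, -0.968, 0.0], [-0.0, -0.0, -1.0]]
force: [0.5, 0.3, -0.5]
finger_gap: 0.0156
finger_force: 30.0
```

Call:
send_rows --steps "0 0 0.015 0;0 0 0.03 0;0 0 0.045 0;0 0 0.06 0;0 0 0.07 0;0 0 0.07 0;0 0 0.07 0"

```text
clock: 8.95
tcp_pos: [0.5107, -0.186, 0.1146]
orientation: [[0.968, -0.25, -0.0], [-0.25, -0.968, 0.0], [-0.0, -0.0, -1.0]]
force: [-0.1, 0.4, -1.8]
finger_gap: 0.0158
finger_force: 30.0
```

Call:
send_rows --steps "0 0 0.02 0;0 0 0.04 0;0 0 0.06 0;0 0 0.08 0;0 0 0.1 0;0 0 0.12 0;0 0 0.135 0;0 0 0.145 0;0 0 0.145 0;0 0 0.145 0"

```text
clock: 9.95
tcp_pos: [0.5107, -0.186, 0.0857]
orientation: [[0.968, -0.25, -0.0], [-0.25, -0.968, 0.0], [-0.0, -0.0, -1.0]]
force: [0.2, 1.0, -1.9]
finger_gap: 0.0155
finger_force: 30.0
```

Call:
send_rows --steps "0 0 0.003 0;0 0 0.006 0;0 0 0.009 0;0 0 0.011 0;0 0 0.011 0;0 0 0.011 0"

```text
clock: 10.55
tcp_pos: [0.5107, -0.186, 0.0836]
orientation: [[0.968, -0.25, 0.0], [-0.25, -0.968, -0.0], [0.0, 0.0, -1.0]]
force: [-0.8, -0.2, 0.3]
finger_gap: 0.0156
finger_force: 30.0
```

Call:
send_rows --steps "0 0 0.002 0;0 0 0.004 0;0 0 0.004 0;0 0 0.004 0"

```text
clock: 10.95
tcp_pos: [0.5109, -0.1862, 0.0835]
orientation: [[0.968, -0.25, 0.001], [-0.25, -0.968, -0.001], [0.001, 0.0, -1.0]]
force: [-2.6, 1.1, 6.2]
finger_gap: 0.0152
finger_force: 30.0
```

Collar contact: about 8 N at exactly the expected height. I'll release and retreat.

Call:
send_rows --steps "0 0 0 0;0 0 0 0;0 0 0 0;0 0 0 0;0 0 0 0;0 0 0 0;0 0 0 0;0 0 0 0" --claw -1

```text
clock: 11.75
tcp_pos: [0.5107, -0.186, 0.0826]
orientation: [[0.968, -0.25, 0.0], [-0.25, -0.968, -0.0], [0.0, 0.0, -1.0]]
force: [0.7, -0.1, 0.3]
finger_gap: 0.076
finger_force: 0.0
```

Call:
send_rows --steps "0 0 -0.05 0;0 0 -0.15 0;0 0 -0.3 0;0 0 -0.5 0;0 0 -0.7 0;0 0 -0.85 0;0 0 -0.85 0"

```text
clock: 12.45
tcp_pos: [0.512, -0.1866, 0.2595]
orientation: [[0.968, -0.25, 0.009], [-0.25, -0.968, -0.004], [0.01, 0.002, -1.0]]
force: [0.5, 0.4, 0.5]
finger_gap: 0.0881
finger_force: 0.0
```

Call:
send_rows --steps "-0.3 0.4 0 0;-0.5 0.8 0 0;-0.6 1 0 0;-0.6 1 0 0;-0.6 1 0 0;-0.6 1 0 0;-0.6 1 0 0"

```text
clock: 13.15
tcp_pos: [0.344, -0.3496, 0.2521]
orientation: [[0.968, -0.252, -0.0], [-0.252, -0.968, 0.001], [-0.0, -0.001, -1.0]]
force: [0.2, 0.7, -0.3]
finger_gap: 0.088
finger_force: 0.0
```

Run:
```python
from h import *
togo(.51,-.186,.25,-14.5)
s=grab('scene','s5'); t=grab('top','t5')
for d in(s,t): print('expected grip',np.round(proj(d,[.511,-.186,.099]),1))
c=np.hstack([cv2.resize(s['color'][135:225,190:290],(400,360),interpolation=cv2.INTER_CUBIC),cv2.resize(t['color'][150:240,250:350],(400,360),interpolation=cv2.INTER_CUBIC)])
cv2.imwrite('pics/c5.png',np.clip(c*1.3,0,255).astype('uint8'))
```

```text
t 13.15 tcp [ 0.344  -0.3496  0.2521] yaw -14.61 tilt 0.06 F [ 0.2  0.7 -0.3] gap 0.088 q6 55.0
units [ 0.5968 -1.0011  0.0112] turn -0.0012
expected grip [226.7 148.1]
expected grip [326.2 200.9]
```

View pics/c5.png

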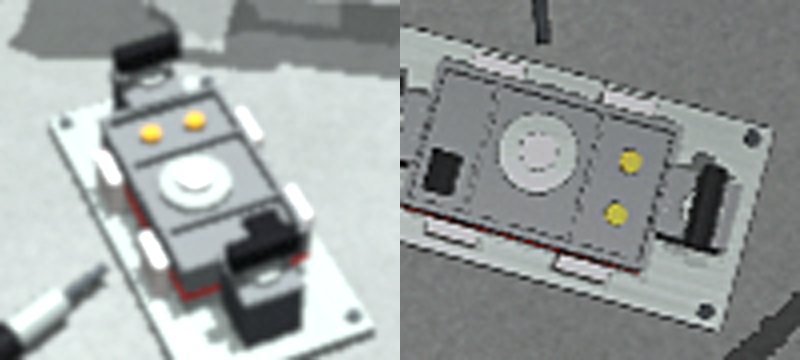

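The crop shows the T-pin upright with its collar on the ear: bar at scene ≈(226.7,147.5) and top ≈(327,201.5), as expected. The lamp is seated and the other fitted pin is untouched, so I'm handing in.

```bash
python3 -c "
from rig import ctrl
print(ctrl.job_done())"
```

```text
the job is handed in; nothing more can be done
None
```

The T-pin is pushed fully through the lamp's open ear into the bush, with its collar on the ear, then released; in the last images the lamp is still seated and the set pin untouched, and I handed the job in at about 13 s.

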